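# Pin the bench magnifier to its stand

## Robot

A 6-joint arm with a two-finger parallel gripper is mounted at the origin on the work surface. World frame = base frame: x ahead of the robot, y to its left, z up, the work surface at z = 0. Lengths are in m, angles in rad, forces in N, time in s.
With the tool pointing down it reaches from about 0.35 to 1 m from the base axis. Payload 7.1 kg.
Tool frame: the origin (TCP) lies at the very end of the fingers, on their centre line; the grasp point (between the pads) lies 19 mm behind it (bot.hold_point_z is the distance from the TCP to the grasp point, in m); z points along the fingers, y is the line along which they close (so a half turn about z gives the same grasp; the last joint's range is limited). The gripper opens to 85 mm and grips with 20 to 120 N. Pads are 22 mm wide; open, the fingers measure 114 mm over their backs; the gripper's body (76 mm by 85 mm) begins 54 mm behind the grasp point. The pads swing forward as they close: fully open they stand 13 mm farther back than shut.
Start: joints at [1.292, 0.423, 1.63, -0, 1.089, -0.019], TCP at [0.161, 0.604, 0.231] pointing down, gripper open.
Joint ranges: [-3, 3], [-0.9, 2.11], [0.09, 2.58], [-1.31, 4.45], [0.11, 2.69], [-2.54, 2.54]. Speed limits (rad/s): [2.39, 2.39, 3.01, 3.14, 3.14, 3.14].

## Interface

Orientations are given as a 3x3 rotation matrix whose columns are the frame's x, y, z axes.
In Python, from station import bot, capture gives the robot as it stands.
- The arm moves only by the tool send_rows, never from a script. Its argument "commands" is a list of rows, each a list of 5 numbers: the shift along the tool's x, y, z in units of 25 mm (1.0 is 25 mm), then the turn about the tool's z in degrees, then the opening, from -1 (shut) to 1 (fully open). In form: [[tx, ty, tz, turn, hand], ...]. A call has 1 to 5 rows; each row shifts and turns the commanded pose from where the row before left it, along the tool's axes as they then stand; what a row does not reach is not made up. A row lasts 1/12 s, in which the tool goes at most 41.7 mm and 7.16 degrees, less where a joint would pass 70% of its speed; a pose out of reach is approached as far as the arm can. A call is refused whole if a number of a shift passes 1 or a number of a turn 7.16, either way. A call with a gripper value outside its range is refused whole. The fingers move at their own pace and stop on an object; "grip_force" is the grip in N (left out, the last holds). Time passes only in rows, so rows that do not move let the fingers close. It gives the time, the measured TCP pose, the force, the opening and the grip force at its end, in the units of the state.
- bot.get_obs(): the state, without advancing time (a new reading comes with each control period).
- capture(name): name is "side" or "top"; returns a dict with "image" (400x640x3 uint8, blue, green, red), "intrinsics" (3x3 intrinsics, pixels), "k1" (the pictures are not rectified: a ray, as slopes to the right and down, at radius r is drawn at 1 + k1 r^2 times it, then the intrinsics apply), "world_from_camera" (4x4, takes a point from camera to world coordinates). Camera axes: x right, y down, z forward; pixel columns grow to the right and rows downward; lengths in m; the calibration is good to about 2 mm. A picture is of the moment at which its call begins. There is no depth.
- bot.job_done(): hands the job in; it is judged then, once.
The state is a dict: "clock": time; "joints": joint angles; "qvel": joint speeds; "joint_efforts": joint torques, N m; "eef_pos": TCP position; "orientation": TCP orientation; "ft_force": force on the tool from outside, world axes, zero at the start; "ft_torque": the same for the moment, N m; "gripper_width": finger opening in m; "grasp_force": force on a finger pad.
Only numpy, scipy, OpenCV 4.12 (cv2) and the standard library are available. Lean on these libraries where they do the work, as an engineer would, in place of code of your own. Each camera call takes 0.05 s, during which the arm holds its last target. There are 200 camera calls.

## Task

Fit the bench magnifier to its stand on the cutting mat: lower the lug at the end of its arm between the fork's prongs so that the bar lies in the saddle, then push the longer of the two headed pins through fork and lug, from either side, until its head is fully home against the fork. Then fold the hinged strap right down over the bar, and let go. Leave the shorter pin, the bottle, the jar and the brush where they are.

Things in the scene. Friction and masses are not known exactly. Their poses are not given: they have to be found in the camera images.
- stand: Fixed stand: aluminium fork and saddle post on a dark steel plate 150 x 70 x 8 mm lying on the 3 mm cutting mat. Origin on its underside, straight below the fork's bore; x from fork to saddle, y along the bore, z up. Clear for the pin from both sides.
- fork_bore (a point): Centre of the fork's level 14.5 mm bores (axis along stand y), stand frame (0, 0, 60) mm. Two prongs, each 12 mm thick (y) and 32 mm long (x), gap 21 mm wide between them, outer faces at y = -22.5 and +22.5; tops 16 mm above the bore axis, gap floor 14 mm below it; gap open to both x sides.
- saddle (a point): Where the seated bar's centre line crosses the saddle, stand frame (104, 0, 60) mm. The saddle is a U post 14 mm long in x: floor 10 mm below this point, cheeks 20 mm apart reaching 6 mm above it.
- strap_hinge (a point): Hinge line of the strap, along stand x, at stand frame (104, -21, 72) mm.
- strap (a joint): Steel strap, 14 mm wide, 3 mm thick, 53 mm from hinge to tip. 0 rad: closed, level across the bar towards stand +y, its top 2 mm above the hinge line, clear of the seated bar by about 1 mm; 1.57: upright; starts open at 1.8 to 2.3, leaning out to stand -y; stop at 2.4. Stiff hinge (0.03 Nm): stays where left, must be pushed all the way over and down.
- strap_tip (a point): Free end of the strap, 53 mm from its hinge.
- magnifier: Bench magnifier, 202 mm long, about 0.18 kg, lying upright on the mat left (+y) of the stand. Origin: centre of the bore in its lug (steel, 28 x 28 mm, 16 mm thick in y, bottom at z -14; bore 14.5 mm along y). From it a bar 12 mm wide, z -10 to +10, runs along +x to x 118 mm, then a level lens ring 72 mm across, z -14 to -2, centred at x 152. Seated: origin at fork_bore, axes along the stand's.
- bar_grip (a point): Place to grip the bar across its 12 mm width, near the centre of mass: magnifier frame (52, 0, 0) mm; starts 17 mm above the desk.
- bar_rest (a point): Centre of the bar where it lies over the saddle: magnifier frame (104, 0, 0) mm.
- long_pin: The longer headed pin, steel, 0.07 kg. Origin on its axis at the head's underside; round head 26 mm across, 26 mm long (y 0 to -26); shaft 12 mm across, 68 mm along +y, the last 12 mm tapering to 5 mm. Lies level, 33 mm above the desk, in a fixed wooden rest right (-y) of the stand: two open notches under the shaft (y 4 to 24, cheeks 5 mm above its axis), head overhanging freely.
- pin_seat (a point): Point on the long pin's axis 22.5 mm from the head's underside, pin frame (0, 22.5, 0) mm: at fork_bore when the head is home.
- short_pin: The shorter pin, a bystander, too short for the fork: shaft 12 mm across, 36 mm long, head 20 mm across, 16 mm long; origin and axes as for the long pin; in an identical rest. Which rest holds which pin varies.
- bottle: White bottle, 56 mm across, 130 mm high, at the far side of the mat; origin at its underside. Bystander.
- jar: Small jar with white cap, 44 mm across, 55 mm high, at the far side; origin at its underside. Bystander.
- brush: Slim paint brush 170 mm long, 10 mm wide, lying at the far side; origin at its underside. Bystander.
There are look-alikes about, which are no part of the job. Leave any blue or pink look-alike of the long_pin alone.

How it is judged:
On the way, in this order (a step that is already met when the one before it is completed fails the run):
1. the magnifier's lug is down in the fork and its bar in the saddle (distance between magnifier and fork_bore below 0.008 m and distance between bar_rest and saddle below 0.012 m), for 0.2 s.
2. the long pin is through fork and lug with its head home (distance between pin_seat and fork_bore below 0.0035 m and distance between magnifier and fork_bore below 0.006 m and angle between the y axis of long_pin and the y axis of stand, either way round below 0.1 rad), for 0.2 s.
3. the strap is folded down over the bar (value of joint strap below 0.12 rad), for 0.2 s.
At the end, for the whole second after the job is handed in: Long pin through fork and lug: seat point within 3.5 mm of the bore centre, axis within 0.1 rad; lug bore within 6 mm of the fork's, bar within 10 mm of its place in the saddle; strap below 0.12 rad; magnifier and pin released and at rest; bystanders within 40 mm of their starts (all of step 2 and distance between bar_rest and saddle below 0.01 m and value of joint strap below 0.12 rad and linear speed of each of magnifier, long_pin below 0.02 m/s); the robot touches nothing.
It fails at once if the shorter pin is moved by more than 40 mm (distance of short_pin from where it was at the start of the episode above 0.04 m).
It fails at once if the bottle, jar or brush is moved by more than 40 mm (distance of any of bottle, jar, brush from where it was at the start of the episode above 0.04 m).
It also fails if it takes over 64 s, if anything falls off the work surface, if the arm or the gripper's body presses on something with over 40 N, if the wrist force passes 120 N, or if a joint passes its speed limit or range.

## Working session

There is one attempt and no reset: what is moved stays moved. The work goes in short steps, Python scripts to look and compute and a tool call to move; the robot and the scene stay as the last step left them, time stands still between calls to the robot, and variables do not carry over. Pictures are saved under pics/ and viewed, at most 10 in all, crops included, and the job is handed in when it is done.

Besides the shell and the picture viewer there is one more tool, called as name(argument=value, ...) on one line, values as JSON. send_rows: Moves the arm, as the interface text tells. Its arguments: {"type":"object","properties":{"commands":{"type":"array"},"grip_force":{"type":"number"}},"required":["commands"]}

```bash
ls; mkdir -p pics
cat > h.py <<'E'
import numpy as np, cv2
from station import bot, capture
def rays(c,px):
    K=np.array(c["intrinsics"]);k1=c["k1"]
    p=np.atleast_2d(np.array(px,float))
    d=(p-[K[0,2],K[1,2]])/[K[0,0],K[1,1]]
    u=d.copy()
    for _ in range(30): u=d/(1+k1*(u**2).sum(1,keepdims=True))
    T=np.array(c["world_from_camera"])
    v=np.c_[u,np.ones(len(u))]@T[:3,:3].T
    return T[:3,3],v/np.linalg.norm(v,axis=1,keepdims=True)
def onz(c,px,z):
    o,v=rays(c,px); return o+v*((z-o[2])/v[:,2])[:,None]
def tri(cs,pxs):
    A=np.zeros((3,3));b=np.zeros(3);L=[]
    for c,p in zip(cs,pxs):
        o,v=rays(c,p);P=np.eye(3)-np.outer(v[0],v[0]);A+=P;b+=P@o;L.append((P,o))
    x=np.linalg.solve(A,b);return x,[np.linalg.norm(P@(x-o)) for P,o in L]
def proj(c,X):
    T=np.array(c["world_from_camera"]);K=np.array(c["intrinsics"])
    q=(np.atleast_2d(X)-T[:3,3])@T[:3,:3];u=q[:,:2]/q[:,2:];u=u*(1+c["k1"]*(u**2).sum(1,keepdims=True))
    return u*[K[0,0],K[1,1]]+[K[0,2],K[1,2]]
import pickle
def snap(name,tag):
    c=capture(name);pickle.dump(c,open(f"pics/{tag}.pkl","wb"));cv2.imwrite(f"pics/{tag}.png",c["image"]);return c
def load(tag): return pickle.load(open(f"pics/{tag}.pkl","rb"))
E
python3 - <<'E'
from h import *
for n in("side","top"):
    c=snap(n,n+"0");print(n,np.round(c["intrinsics"],1).tolist(),c["k1"],np.round(c["world_from_camera"],3).tolist())
a=load("side0")["image"];b=load("top0")["image"]
o=bot.get_obs();print(o)
E
```

```text
pics
side [[474.5, 0.0, 314.4], [0.0, 474.5, 200.1], [0.0, 0.0, 1.0]] -0.009865727083556614 [[0.717, -0.475, 0.511, -0.041], [-0.697, -0.506, 0.508, -0.764], [0.017, -0.72, -0.693, 0.966], [0.0, 0.0, 0.0, 1.0]]
top [[457.0, 0.0, 327.3], [0.0, 457.0, 190.9], [0.0, 0.0, 1.0]] -0.08729516545554167 [[-0.073, -0.974, 0.214, 0.337], [-0.997, 0.071, -0.019, -0.086], [0.003, -0.215, -0.977, 1.308], [0.0, 0.0, 0.0, 1.0]]
{'clock': 0.1, 'joints': array([ 1.29200302e+00,  4.23758604e-01,  1.63060978e+00, -2.31287142e-06,
        1.08862878e+00, -1.89749595e-02]), 'qvel': array([ 1.74965665e-05, -9.76183593e-04, -7.92787355e-04, -1.03617894e-03,
       -9.16133331e-04,  1.73528473e-04]), 'joint_efforts': array([-1.20837890e-04, -5.58430088e+01, -2.82443208e+01,  4.06201792e-06,
        3.14359349e-03,  2.03632396e-05]), 'eef_pos': array([0.16038847, 0.60355209, 0.23062856]), 'orientation': array([[-9.66436933e-01,  2.56903692e-01, -3.84544694e-04],
       [ 2.56903979e-01,  9.66435989e-01, -1.35084181e-03],
       [ 2.46015835e-05, -1.40429447e-03, -9.99999014e-01]]), 'ft_force': array([-0.51780884,  0.29368738, -1.04092911]), 'ft_torque': array([ 0.02623012,  0.00192841, -0.06873853]), 'grasp_force': 0.0, 'gripper_width': 0.08537584621368749}
```

View pics/top0.png

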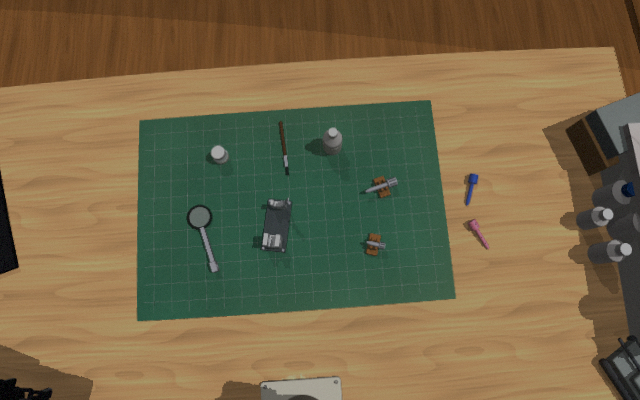

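View pics/side0.png

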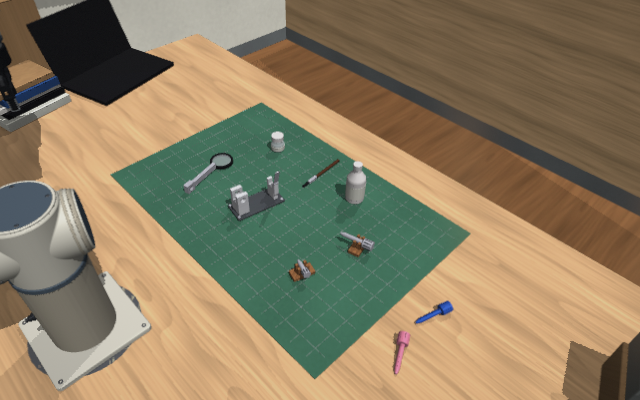

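Top view: magnifier at about (200,217)–(213,270), stand at (277,225). Pins: grey at (382,186), grey at (375,245), blue at (472,188), pink at (480,233). The blue and pink ones are look-alikes. Of the two grey ones, (382,186) is longer and should be the long pin. I'll confirm this in enlarged crops.

Run:
```python
from h import *
def crop(tag,x0,y0,x1,y1,s,out):
    im=load(tag)["image"][y0:y1,x0:x1]
    im=cv2.resize(im,None,fx=s,fy=s,interpolation=cv2.INTER_CUBIC)
    for x in range((x0+9)//10*10,x1,10):
        cv2.line(im,(int((x+.5-x0)*s),0),(int((x+.5-x0)*s),4 if x%50 else 10),(0,255,255),1)
        if x%20==0: cv2.putText(im,str(x),(int((x+.5-x0)*s)-10,20),0,.35,(0,255,255),1)
    for y in range((y0+9)//10*10,y1,10):
        cv2.line(im,(0,int((y+.5-y0)*s)),(4,int((y+.5-y0)*s)),(0,255,255),1)
        cv2.putText(im,str(y),(6,int((y+.5-y0)*s)+4),0,.35,(0,255,255),1)
    cv2.imwrite(f"pics/{out}.png",im)
    return im
crop("top0",180,170,410,280,3.47,"t1")
a=crop("top0",180,190,310,280,6.1,"t2")
b=crop("side0",175,140,305,230,6.1,"s2")
p=np.hstack([crop("top0",350,170,410,260,6.6,"x")[:594,:396],crop("side0",285,220,385,290,4,"y")[:594]] ) if 0 else None
c1=crop("top0",355,170,405,260,6.6,"x");c2=crop("side0",285,225,385,290,4.5,"y")
H=600;W=800;im=np.zeros((H,W,3),np.uint8);im[:c1.shape[0],:c1.shape[1]]=c1;im[:c2.shape[0],340:340+c2.shape[1]]=c2;cv2.imwrite("pics/p2.png",im)
```

```text
(no output)
```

View pics/t2.png

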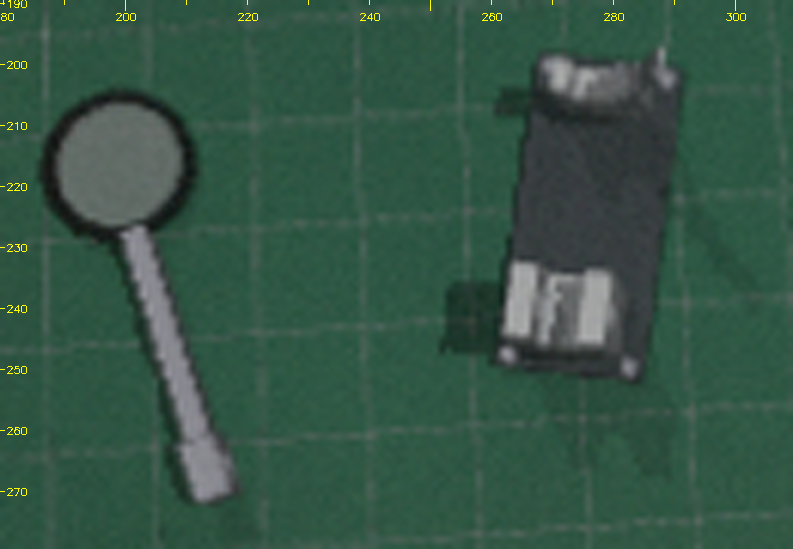

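View pics/s2.png

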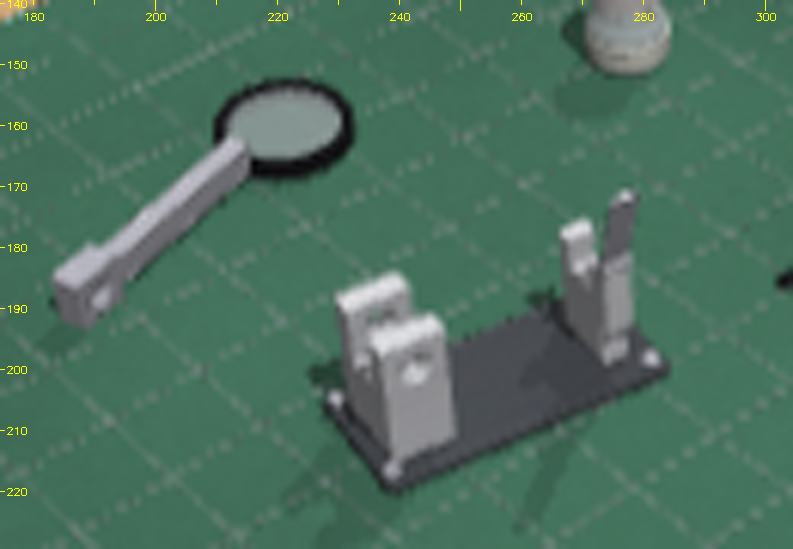

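View pics/p2.png

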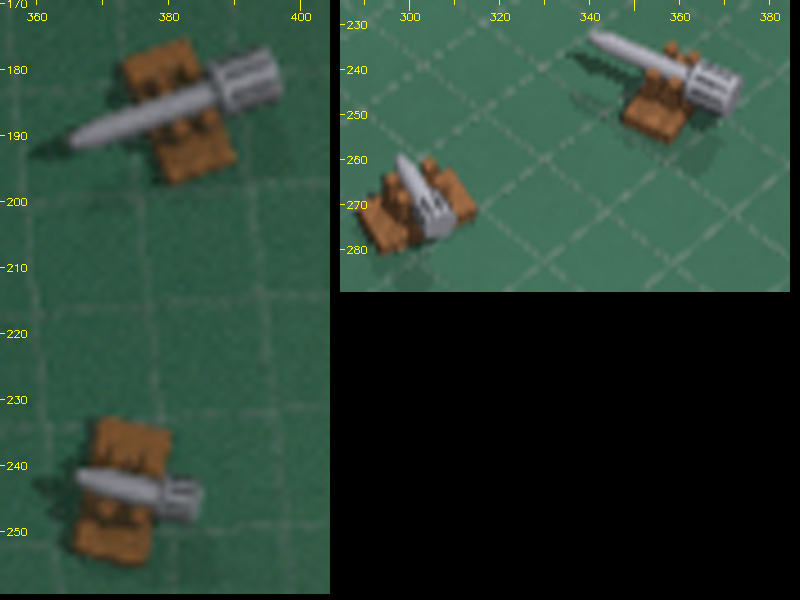

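Top crop: fork at about (270,239), saddle at (276,202), open strap at (288,200). The magnifier lug is at (213,267) and the ring at (199,216).
Pins: the one at (362,191)–(396,180) has the long tapered shaft and big head, so it is the long pin. The one at (366,242)–(384,246) is the short pin. The blue and pink ones off the mat are look-alikes.
First I'll move towards the magnifier, then refine the poses.

send_rows(commands=[[-1,-0.6,0,-6,1],[-1,-0.6,0,-6,1],[-1,-0.6,0,-6,1],[-1,-0.6,0,-6,1],[-1,-0.6,0,-6,1]], grip_force=60)

```text
clock: 0.52
eef_pos: [0.2808, 0.5223, 0.231]
orientation: [[-0.964, -0.266, -0.001], [-0.266, 0.964, -0.001], [0.001, -0.001, -1.0]]
ft_force: [0.4, 0.5, -0.6]
gripper_width: 0.0856
grasp_force: 0.0
```

send_rows(commands=[[-1,-1,0,0,1],[-1,-1,0,0,1],[-1,-1,0,0,1],[-1,-0.6,0,0,1],[0,0,0,0,1]])

```text
clock: 0.93
eef_pos: [0.4047, 0.461, 0.2312]
orientation: [[-0.966, -0.257, 0.002], [-0.257, 0.966, -0.0], [-0.002, -0.001, -1.0]]
ft_force: [-0.6, -0.3, -0.1]
gripper_width: 0.0859
grasp_force: 0.0
```

```bash
cat > fit.py <<'E'
from h import *
from scipy.optimize import minimize
def box(x0,x1,y0,y1,z0,z1): return np.array([[x,y,z] for x in(x0,x1) for y in(y0,y1) for z in(z0,z1)])/1e3
def cyl(r0,r1,a,b,axis,c=(0,0,0)):
    t=np.linspace(0,2*np.pi,32,endpoint=False);P=[]
    for r,h in((r0,a),(r1,b)):
        e=np.stack([r*np.cos(t),r*np.sin(t),np.full(32,float(h))],1)
        P.append(e if axis=='z' else e[:,[0,2,1]])
    return (np.vstack(P)+c)/1e3
STAND=lambda off=0:[box(-23+off,127+off,-35,35,0,8),box(-16,16,10.5,22.5,8,76),box(-16,16,-22.5,-10.5,8,76),box(97,111,10,17,8,66),box(97,111,-17,-10,8,66),box(97,111,-17,17,8,50)]
def strap(a):
    p=box(97,111,0,53,-1,2);q=p.copy();c,s=np.cos(a),np.sin(a)
    q[:,1]=c*p[:,1]-s*p[:,2]-.021;q[:,2]=s*p[:,1]+c*p[:,2]+.072;return q
MAG=[box(-14,14,-8,8,-14,14),box(0,118,-6,6,-10,10),cyl(36,36,-14,-2,'z',(152,0,0))]
PIN=[cyl(13,13,-26,0,'y'),cyl(6,6,0,56,'y'),cyl(6,2.5,56,68,'y')]
def T(parts,x,y,z,yaw):
    c,s=np.cos(yaw),np.sin(yaw);R=np.array([[c,-s,0],[s,c,0],[0,0,1]])
    return [p@R.T+[x,y,z] for p in parts]
def render(c,parts,roi,S=6):
    x0,y0,x1,y1=roi;m=np.zeros(((y1-y0)*S,(x1-x0)*S),np.uint8)
    for p in parts:
        q=(proj(c,p)-[x0-.5,y0-.5])*S-.5
        h=cv2.convexHull(q.astype(np.float32))
        cv2.fillConvexPoly(m,np.round(h*16).astype(np.int32),255,shift=4)
    return cv2.resize(m,(x1-x0,y1-y0),interpolation=cv2.INTER_AREA)/255.
def graymask(c,roi):
    x0,y0,x1,y1=roi;im=c["image"][y0:y1,x0:x1].astype(float)
    s=(im.max(2)-im.min(2))/(im.max(2)+5)
    return np.clip((0.38-s)/0.2,0,1)
def fit(model,z,p0,cams,rois,yawi=2,blur=.7,excl=None):
    data=[graymask(c,r) for c,r in zip(cams,rois)]
    def cost(p):
        parts=model(p);e=0
        for c,r,d in zip(cams,rois,data):
            e+=((cv2.GaussianBlur(render(c,parts,r),(0,0),blur)-d)**2).sum()
        return e
    st=np.array([.006,.006,.06]+[.1]*(len(p0)-3))
    best=None;p=np.array(p0,float)
    for k in range(3):
        sim=np.vstack([p]+[p+np.eye(len(p))[i]*st[i] for i in range(len(p))])
        r=minimize(cost,p,method="Nelder-Mead",options=dict(initial_simplex=sim,xatol=1e-5,fatol=1e-3,maxiter=400));p=r.x;st=st/2
    return p,r.fun,cost
E
cat > run1.py <<'E'
from fit import *
t,s=load("top0"),load("side0")
res={}
def go(name,model,p0,rt,rs):
    for lab,cams,rois in(("both",[t,s],[rt,rs]),("top",[t],[rt]),("side",[s],[rs])):
        p,f,_=fit(model,0,p0 if lab=="both" else res[name],cams,rois)
        if lab=="both":res[name]=p
        print(name,lab,np.round(p,4),round(f,1))
def P(tt,px,z): return onz(tt,[px],z)[0]
m0=P(t,(213,267),.017);r0=P(t,(199,216),.01);d=r0-m0
go("mag",lambda p:T(MAG,p[0],p[1],.017,p[2]),[m0[0],m0[1],np.arctan2(d[1],d[0])],(182,198,228,278),(178,148,240,200))
f0=P(t,(270.5,240),.07);s0=P(t,(276.5,203),.06);d=s0-f0
go("stand",lambda p:T(STAND(p[3]*50)+[strap(p[4])],p[0],p[1],.003,p[2]),[f0[0],f0[1],np.arctan2(d[1],d[0]),0,2.0],(252,190,298,258),(222,165,292,225))
h0=P(t,(392,181.5),.033);e0=P(t,(365,190.5),.033);d=e0-h0;y=np.arctan2(-d[0],d[1]);u=d/np.linalg.norm(d)
o=h0+u*.013
go("pin",lambda p:T(PIN,p[0],p[1],.033,p[2]),[o[0],o[1],y],(355,170,405,200),(335,225,380,258))
pickle.dump(res,open("res.pkl","wb"))
ov=[]
for c,tag in((t,"t"),(s,"s")):
    S=4;im=cv2.resize(c["image"],None,fx=S,fy=S,interpolation=cv2.INTER_CUBIC)
    for parts in(T(MAG,*res["mag"][:2],.017,res["mag"][2]),T(STAND(res["stand"][3]*50)+[strap(res["stand"][4])],*res["stand"][:2],.003,res["stand"][2]),T(PIN,*res["pin"][:2],.033,res["pin"][2])):
        for p in parts:
            q=(proj(c,p)+.5)*S-.5;cv2.polylines(im,[cv2.convexHull(np.round(q*16).astype(np.int32))],True,(0,0,255),1,shift=4)
    ov.append(im)
a=ov[0][190*4:275*4,182*4:298*4];b=ov[0][170*4:200*4,355*4:405*4];c=ov[1][145*4:225*4,178*4:292*4]
W=np.zeros((600,800,3),np.uint8)
a=cv2.resize(a,(400,int(a.shape[0]*400/a.shape[1])));c=cv2.resize(c,(400,int(c.shape[0]*400/c.shape[1])))
W[:a.shape[0],:400]=a;W[:c.shape[0],400:]=c;W[300:300+b.shape[0],:b.shape[1]]=b
d=ov[1][222*4:262*4,330*4:385*4];W[300:300+d.shape[0],400:400+d.shape[1]]=d
cv2.imwrite("pics/ov.png",W)
E
time python3 run1.py
```

```text
mag both [0.4259 0.2244 0.2778] 361.2
mag top [0.426  0.2233 0.2811] 84.6
mag side [0.4275 0.2267 0.2813] 257.3
stand both [ 0.4852  0.0536 -0.1914 -0.05    1.8199] 267.9
stand top [ 0.4846  0.0521 -0.1866 -0.0477  1.86  ] 57.1
stand side [ 0.4875  0.0572 -0.2031 -0.0567  1.8231] 166.6
pin both [ 0.6273 -0.2822  0.2641] 135.5
pin top [ 0.6265 -0.2834  0.2723] 38.1
pin side [ 0.6288 -0.2802  0.2652] 81.0
real	0m4.614s
user	0m4.827s
sys	0m0.222s
```

View pics/ov.png

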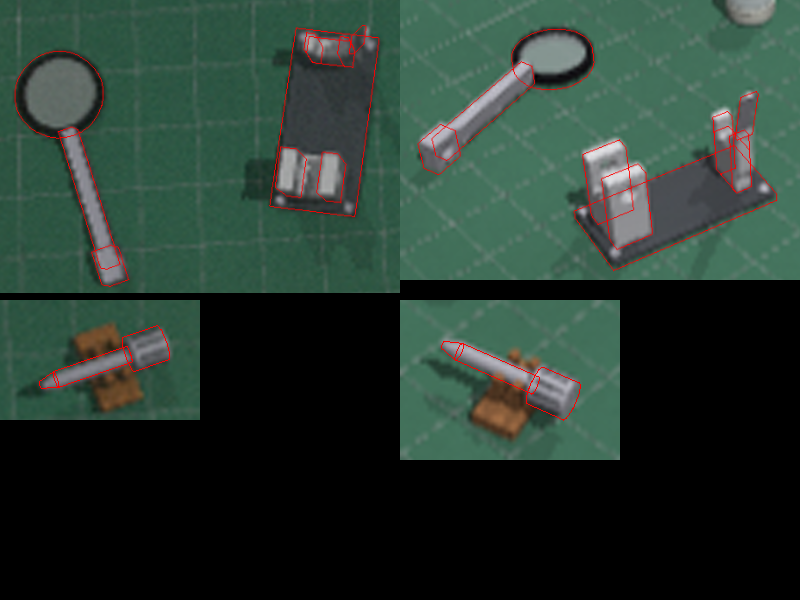

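The overlays match the edges in both views. Silhouettes agree to about 1 px, with a common camera bias of about 3 mm. Moving over the magnifier bar.

send_rows(commands=[[-0.08,-1,0.4,-1,1],[-0.08,-1,0.4,0,1],[-0.08,-1,0.4,0,1],[-0.08,-1,0.4,0,1],[-0.08,-1,0.4,0,1]])

```text
clock: 1.35
eef_pos: [0.4438, 0.3445, 0.1806]
orientation: [[-0.961, -0.278, -0.001], [-0.278, 0.961, -0.0], [0.001, -0.0, -1.0]]
ft_force: [0.4, 0.0, -0.2]
gripper_width: 0.0859
grasp_force: 0.0
```

send_rows(commands=[[0,-1,0.4,0,1],[0,-1,0.4,0,1],[0,-1,0.4,0,1],[0,-1,0.4,0,1],[0,-0.3,0.4,0,1]])

```text
clock: 1.77
eef_pos: [0.4738, 0.2399, 0.1306]
orientation: [[-0.961, -0.276, -0.001], [-0.276, 0.961, -0.001], [0.001, -0.001, -1.0]]
ft_force: [0.3, -0.6, 0.6]
gripper_width: 0.0854
grasp_force: 0.0
```

send_rows(commands=[[0,0,0,0,1],[0,0,0,0,1]])

```text
clock: 1.93
eef_pos: [0.4736, 0.2424, 0.1309]
orientation: [[-0.961, -0.277, -0.001], [-0.277, 0.961, -0.0], [0.001, 0.0, -1.0]]
ft_force: [0.6, 0.5, 0.5]
gripper_width: 0.0853
grasp_force: 0.0
```

```bash
cat > d.py <<'E'
import sys
from h import *
from station import bot
def delta(x,y,z,axis_angle):
    """units/deg to bring tool x (mod pi) along axis_angle, tcp to xyz"""
    o=bot.get_obs();R=np.array(o["orientation"]);d=(np.array([x,y,z])-o["eef_pos"])
    a=np.arctan2(R[1,0],R[0,0]);e=(axis_angle-a+np.pi/2)%np.pi-np.pi/2
    print("clock",round(o["clock"],2),"pos",np.round(o["eef_pos"],4),"tool units",np.round(R.T@d/.025,2),"turn",round(-np.degrees(e),2),"tilt",np.round(R[2],3))
E
python3 - <<'E'
from d import *
from fit import *
r=pickle.load(open("res.pkl","rb"));x,y,w=r["mag"]
delta(x+.05*np.cos(w),y+.05*np.sin(w),.006,w)
t,s=load("top0"),load("side0")
for n,mod,z,rt,rs in(("mag",MAG,.017,(182,198,228,278),(178,148,240,200)),("pin",PIN,.033,(355,170,405,200),(335,225,380,258)),("stand",STAND(-2.5)+[strap(1.82)],.003,(252,190,298,258),(222,165,292,225))):
    p,f,_=fit(lambda p:T(mod,p[0],p[1],z+p[3]*.05,p[2]),0,list(r[n][:3])+[0],[t,s],[rt,rs]);print(n,np.round(p[:3],4),"z",round(z+p[3]*.05,4),f)
E
```

```text
clock 1.93 pos [0.4736 0.2424 0.1309] tool units [ 0.02 -0.17  4.99] turn 0.14 tilt [ 0.001  0.    -1.   ]
mag [0.4253 0.2221 0.2828] z 0.0211 344.4480494463411
pin [ 0.6252 -0.2828  0.2722] z 0.0384 118.20300604241316
stand [ 0.4838  0.0518 -0.1935] z 0.0087 226.115750614987
```

Two-view heights are 21, 38 and 9 mm. They all read about 4–5 mm high by a common camera bias, so they agree with the stated 17, 33 and 3 mm. Descending and gripping.

send_rows(commands=[[0,-0.17,1,0,1],[0,0,1,0,1],[0,0,1,0,1],[0,0,1,0,1],[0,0,0.8,0,1]])

```text
clock: 2.35
eef_pos: [0.475, 0.2398, 0.0104]
orientation: [[-0.96, -0.279, 0.001], [-0.279, 0.96, 0.0], [-0.001, 0.0, -1.0]]
ft_force: [0.2, -0.2, -0.3]
gripper_width: 0.0851
grasp_force: 0.0
```

send_rows(commands=[[0,0,0.1,0,1],[0,0,0,0,-1],[0,0,0,0,-1],[0,0,0,0,-1],[0,0,0,0,-1]])

```text
clock: 2.77
eef_pos: [0.4761, 0.2388, 0.0103]
orientation: [[-0.961, -0.278, 0.002], [-0.278, 0.961, 0.001], [-0.003, 0.0, -1.0]]
ft_force: [1.1, -0.3, -0.5]
gripper_width: 0.0388
grasp_force: 0.0
```

send_rows(commands=[[0,0,0,0,-1],[0,0,0,0,-1],[0,0,0,0,-1],[0,0,0,0,-1],[0,0,0,0,-1]])

```text
clock: 3.18
eef_pos: [0.4758, 0.2383, 0.0099]
orientation: [[-0.961, -0.277, 0.001], [-0.277, 0.961, 0.001], [-0.002, 0.0, -1.0]]
ft_force: [-1.4, -0.8, 7.5]
gripper_width: 0.01
grasp_force: 59.1
```

Gripped (59 N). Lifting and moving towards the stand, then checking the hold in the pictures.

send_rows(commands=[[0,0,-0.3,0,-1],[0,0,-0.8,0,-1],[0,0,-1,0,-1],[0,0,-1,0,-1],[0,0,-1,0,-1]])

```text
clock: 3.6
eef_pos: [0.4746, 0.2377, 0.1125]
orientation: [[-0.961, -0.277, -0.001], [-0.277, 0.961, -0.0], [0.001, -0.0, -1.0]]
ft_force: [-0.3, -0.0, -2.6]
gripper_width: 0.0107
grasp_force: 58.7
```

send_rows(commands=[[0,0,-0.5,0,-1],[0,0,0,0,-1],[0,0,0,0,-1]])

```text
clock: 3.85
eef_pos: [0.4753, 0.2381, 0.1245]
orientation: [[-0.961, -0.278, 0.001], [-0.278, 0.961, 0.001], [-0.001, 0.0, -1.0]]
ft_force: [0.2, 0.1, -2.8]
gripper_width: 0.0103
grasp_force: 58.8
```

Run:
```python
from d import *
from fit import *
r=pickle.load(open("res.pkl","rb"));x,y,w=r["stand"][:3]
t=snap("top","top1");s=snap("side","side1")
o=bot.get_obs();print(o["gripper_width"],o["grasp_force"])
delta(x+.05*np.cos(w),y+.05*np.sin(w),.113,w)
W=np.vstack([cv2.resize(t["image"][170:300,150:330],(540,390)),])
b=cv2.resize(s["image"][90:230,150:310],(480,420))
im=np.zeros((420,800,3),np.uint8);im[:390,:400]=cv2.resize(W,(400,390*400//540)) if 0 else W[:390,:400];im[:,400:]=b[:,:400];cv2.imwrite("pics/v1.png",im)
```

```text
0.01049556835093974 58.79927158355713
clock 3.95 pos [0.4743 0.2376 0.1229] tool units [-0.16 -8.11  0.4 ] turn 27.07 tilt [ 0.002 -0.    -1.   ]
```

View pics/v1.png

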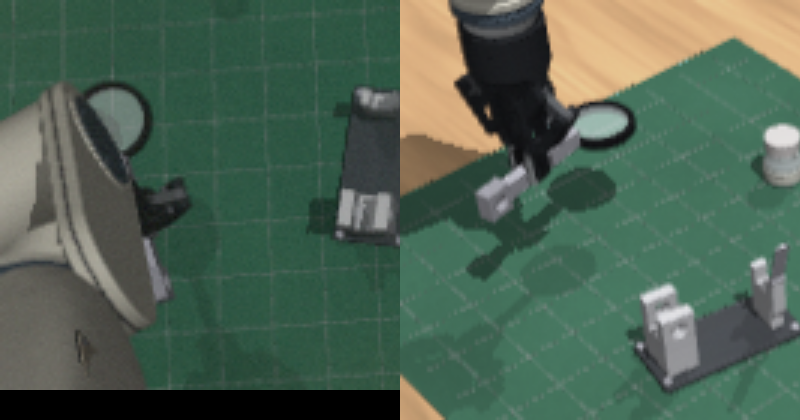

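Picture: the bar is held level between the fingers in both views. Turning it to the stand's direction and going over the stand.

send_rows(commands=[[0,0,0,6.8,-1],[0,0,0,6.8,-1],[0,0,0,6.8,-1],[0,0,0,6.7,-1],[0,0,0,0,-1]])

```text
clock: 4.37
eef_pos: [0.4742, 0.2376, 0.1223]
orientation: [[-0.981, 0.195, -0.003], [0.195, 0.981, -0.001], [0.002, -0.002, -1.0]]
ft_force: [0.1, -0.8, -1.9]
gripper_width: 0.0105
grasp_force: 58.8
```

send_rows(commands=[[-0.5,-0.8,0,0,-1],[-0.7,-1,0,0,-1],[-0.7,-1,0,0,-1],[-0.7,-1,0,0,-1],[-0.7,-1,0,0,-1]])

```text
clock: 4.78
eef_pos: [0.533, 0.1032, 0.1227]
orientation: [[-0.983, 0.186, -0.002], [0.186, 0.983, -0.0], [0.002, -0.001, -1.0]]
ft_force: [-0.4, 0.1, -1.9]
gripper_width: 0.0104
grasp_force: 58.9
```

send_rows(commands=[[-0.5,-1,0,0,-1],[0,-0.8,0,0,-1],[0,-0.5,0,0,-1],[0,0,0,0,-1],[0,0,0,0,-1]])

```text
clock: 5.2
eef_pos: [0.5338, 0.0455, 0.1231]
orientation: [[-0.982, 0.19, -0.002], [0.19, 0.982, 0.0], [0.002, -0.0, -1.0]]
ft_force: [0.2, 0.4, -2.3]
gripper_width: 0.0107
grasp_force: 58.9
```

```bash
cat > run2.py <<'E'
from d import *
from fit import *
import sys
tag=sys.argv[1]
r=pickle.load(open("res.pkl","rb"));x,y,w=r["stand"][:3]
delta(x+.05*np.cos(w),y+.05*np.sin(w),.113,w)
t=snap("top","top"+tag);s=snap("side","side"+tag)
a=cv2.resize(t["image"][150:290,220:340],(514,600));b=cv2.resize(s["image"][90:240,190:320],(286*2,660))[:600]
im=np.hstack([a[:,57:457],b[:,86:486]]);cv2.imwrite(f"pics/v{tag}.png",im)
E
python3 run2.py 2
```

```text
clock 5.2 pos [0.5338 0.0455 0.1231] tool units [-0.03 -0.05  0.41] turn 0.0 tilt [ 0.002 -0.    -1.   ]
```

View pics/v2.png

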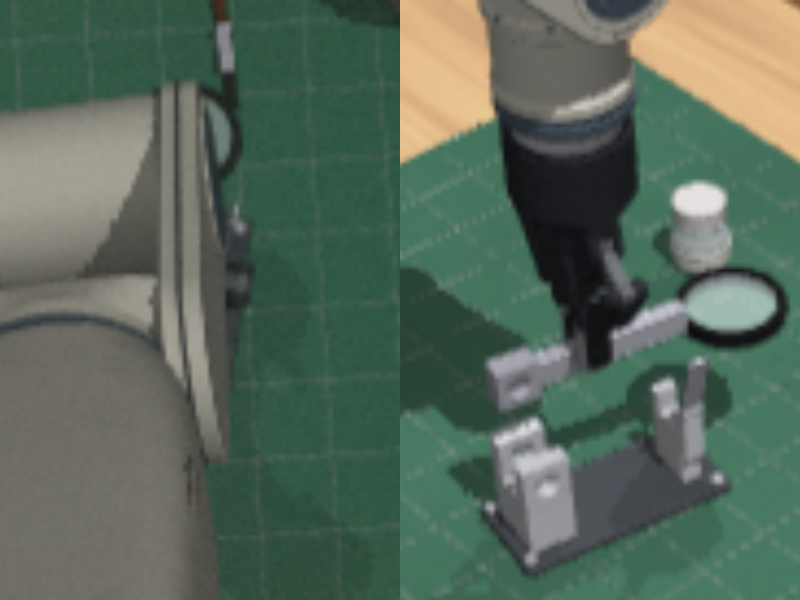

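```bash
cat > run3.py <<'E'
from d import *
import fit as F
from fit import *
old=F.graymask
def gm(c,roi):
    m=old(c,roi);h=(m>.5).astype(np.uint8);cs,_=cv2.findContours(h,cv2.RETR_EXTERNAL,cv2.CHAIN_APPROX_NONE)
    f=np.zeros_like(h);cv2.drawContours(f,cs,-1,1,-1);f=cv2.erode(f,np.ones((3,3)));return np.maximum(m,f)
F.graymask=gm
def held(tag,roisS,z,yaw,p0):
    s=load(tag)
    for zz in(z-.002,z,z+.002):
        p,f,_=fit(lambda p:T(MAG,p[0],p[1],zz,yaw),0,p0,[s]*len(roisS),roisS);print("z",round(zz,4),"yaw fixed",np.round(p[:2],4),round(f,1))
    p,f,_=fit(lambda p:T(MAG,p[0],p[1],z,p[2]),0,p0,[s]*len(roisS),roisS);print("yaw free",np.round(p,4),round(f,1))
    return p
if __name__=="__main__":
    s0=load("side0");r=pickle.load(open("res.pkl","rb"))
    o=bot.get_obs();tp=o["eef_pos"];w=r["stand"][2]
    R=np.array(o["orientation"]);yaw=np.arctan2(-R[1,0],-R[0,0]);print("tool yaw",yaw)
    u=np.array([np.cos(yaw),np.sin(yaw)]);p0=[*(tp[:2]-.05*u),yaw]
    print("expected",np.round(p0,4))
    held("side2",[(222,160,246,185),(266,145,302,171)],tp[2]+.0071,yaw,p0)
    rs=(222,165,292,225)
    for yw in(r["stand"][2],-.1866):
        p,f,_=fit(lambda p:T(STAND(-2.5)+[strap(1.82)],p[0],p[1],.003,yw),0,r["stand"][:3],[s0],[rs]);print("stand side0 yaw",yw,np.round(p[:2],4),round(f,1))
    p,f,_=fit(lambda p:T(STAND(-2.5)+[strap(1.82)],p[0],p[1],.003,p[2]),0,r["stand"][:3],[s0],[rs]);print("stand side0",np.round(p,4),round(f,1))
    m=r["mag"];p,f,_=fit(lambda p:T(MAG,p[0],p[1],.017,m[2]),0,m,[s0],[(178,148,240,200)]);print("mag side0 filled",np.round(p,4),f)
    t=load("top0");p,f,_=fit(lambda p:T(MAG,p[0],p[1],.017,p[2]),0,m,[t],[(182,198,228,278)]);print("mag top0 filled",np.round(p,4),f)
E
python3 run3.py
```

```text
tool yaw -0.19013745532553555
expected [ 0.4853  0.056  -0.1901]
z 0.1287 yaw fixed [0.486  0.0633] 139.0
z 0.1307 yaw fixed [0.4848 0.0618] 138.6
z 0.1327 yaw fixed [0.4834 0.0597] 138.4
yaw free [ 0.4847  0.0611 -0.1843] 138.7
stand side0 yaw -0.19135967904707107 [0.4872 0.0568] 167.7
stand side0 yaw -0.1866 [0.4872 0.0563] 168.4
stand side0 [ 0.4874  0.0573 -0.2044] 167.2
mag side0 filled [0.4277 0.227  0.2592] 257.5890027888553
mag top0 filled [0.426  0.2232 0.2816] 84.34063372001233
```

```bash
cat > run4.py <<'E'
from run3 import *
t1,t2,s1=load("top1"),load("top2"),load("side1")
rois=[(192,192,206,222),(202,252,212,275)]
yaw=.281;u=np.array([np.cos(yaw),np.sin(yaw)]);tp=np.array([.4746,.2378]);z=.1236+.0071
exp=tp-.05*u;print("exp1",exp)
n=np.array([-u[1],u[0]])
for lab,c,ro in(("top1",t1,rois),("side1",s1,[(178,130,187,165),(205,118,240,140),(176,140,196,165)])):
    p,f,_=fit(lambda p:T(MAG,p[0],p[1],z,yaw),0,[*exp,yaw],[c]*len(ro),ro);d=p[:2]-exp;print(lab,np.round(p[:2],4),"bias along",d@u,"across",d@n,f)
yaw=-.1901;tp=np.array([.534,.0460]);u=np.array([np.cos(yaw),np.sin(yaw)]);n=np.array([-u[1],u[0]]);exp=tp-.05*u
ro=(285,177,296,196)
from scipy.optimize import minimize_scalar
d=F.graymask(t2,ro)
def cost(a): return ((cv2.GaussianBlur(render(t2,T(MAG,*(exp+a*n),.1302,yaw),ro),(0,0),.7)-d)**2).sum()
g=np.arange(-.008,.008,.0005);print("top2 across bias",g[np.argmin([cost(a) for a in g])],min(cost(a) for a in g))
E
python3 run4.py
```

```text
exp1 [0.42656107 0.22393417]
top1 [0.4261 0.2264] bias along 0.0002611588138588714 across 0.0025348519682948222 15.767748097245798
side1 [0.4251 0.23  ] bias along 0.0002648059280292684 across 0.006193762467038507 137.83616391330878
top2 across bias 6.938893903907228e-18 4.8799768185455825
```

The held bar gives the camera bias: side is about 6 mm in +y and top is about 0–2.5 mm. So the stand is about 4.7 mm farther right (-y) than the averaged fit. I'll shift and lower to just above the prongs, then check in the side view.

send_rows(commands=[[-0.08,-0.18,0.4,0,-1],[0,0,0.5,0,-1],[0,0,0.4,0,-1],[0,0,0,0,-1],[0,0,0,0,-1]])

```text
clock: 5.72
eef_pos: [0.535, 0.0413, 0.0903]
orientation: [[-0.982, 0.19, -0.002], [0.19, 0.982, -0.0], [0.002, -0.001, -1.0]]
ft_force: [0.1, -0.1, -2.9]
gripper_width: 0.0107
grasp_force: 58.9
```

Run:
```python
from run3 import *
s=snap("side","side3");o=bot.get_obs();tp=o["eef_pos"];R=np.array(o["orientation"]);yaw=np.arctan2(-R[1,0],-R[0,0]);print(tp,yaw)
u=np.array([np.cos(yaw),np.sin(yaw)]);p0=[*(tp[:2]-.05*u),yaw]
x0,y0,x1,y1=215,140,305,230
cv2.imwrite("pics/v3.png",cv2.resize(s["image"][y0:y1,x0:x1],None,fx=6.6,fy=6.6,interpolation=cv2.INTER_CUBIC))
```

```text
[0.53557083 0.04122191 0.09096389] -0.19105687218391612
```

View pics/v3.png

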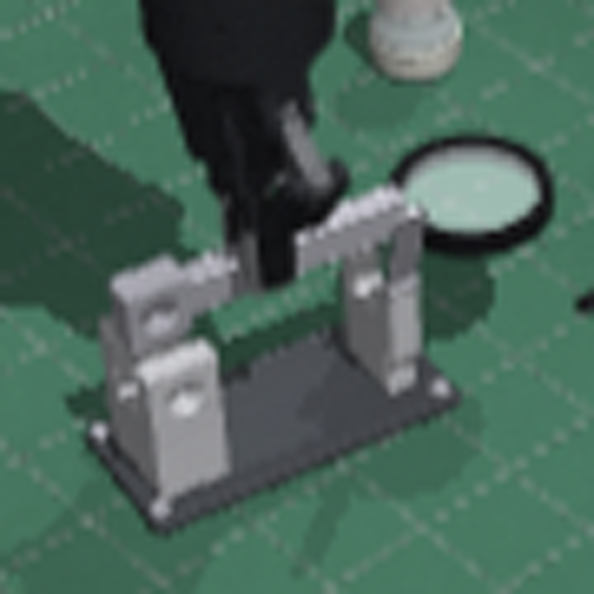

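Side view: the lug hangs just above the fork. The lug bore is at px (239.2,187.7) and the near prong bore at px (243.0,199.8). I'll compute the offset from these.

Run:
```python
from h import *
s=load("side3");w=-.191
R=np.array([[np.cos(w),-np.sin(w),0],[np.sin(w),np.cos(w),0],[0,0,1]])
S=np.array([.4872,.0568,.003])  # stand as seen by side cam
pr=lambda p:proj(s,S+R@(np.array(p)/1e3))[0]
B=pr((0,-22.5,60));A=pr((0,-8,95.1));print("bore pred",B,"lug pred",A,"diff",A-B)
J=np.array([pr((1,-8,95.1))-A,pr((0,-7,95.1))-A]).T
obs=np.array([239.2-243.0,187.7-199.8]);print("lug offset mm (stand x,y):",np.linalg.solve(J,obs-(A-B)))
# near prong top corners & strap, lug bottom corner as checks
for n,p in(("lug front-bottom-left",(-14,-8,81.1)),("lug FTL",(-14,-8,109.1)),("prong near top-left outer",(-16,-22.5,76)),("prong near top-right outer",(16,-22.5,76))):
    q=pr(p);print(n,q,"crop",(q-[214.5,139.5])*6.6)
```

```text
bore pred [242.5942237 199.3045094] lug pred [239.00212024 186.80781553] diff [ -3.59210346 -12.49669387]
lug offset mm (stand x,y): [-1.1955977  -1.13177989]
lug front-bottom-left [234.84025584 192.47349767] crop [134.24568853 349.6250846 ]
lug FTL [233.80351081 184.8129699 ] crop [127.40317132 299.06560134]
prong near top-left outer [236.76416072 197.21944913] crop [146.94346073 380.94836425]
prong near top-right outer [247.33798011 192.90902428] crop [216.73066874 352.49956027]
```

The offset is only about 1 mm in each direction. Nudging and lowering, watching the force.

send_rows(commands=[[-0.03,0.03,0.1,0,-1],[0,0,0.15,0,-1],[0,0,0.15,0,-1],[0,0,0.15,0,-1],[0,0,0.1,0,-1]])

```text
clock: 6.18
eef_pos: [0.5364, 0.0415, 0.0746]
orientation: [[-0.982, 0.191, -0.0], [0.191, 0.982, -0.0], [0.0, -0.0, -1.0]]
ft_force: [0.1, 0.2, -2.0]
gripper_width: 0.0105
grasp_force: 58.9
```

No contact at 74.6 mm, so the lug is already about 12 mm into the fork gap. Continuing.

send_rows(commands=[[0,0,0.15,0,-1],[0,0,0.15,0,-1],[0,0,0.15,0,-1],[0,0,0.12,0,-1],[0,0,0,0,-1]])

```text
clock: 6.6
eef_pos: [0.5361, 0.0415, 0.0601]
orientation: [[-0.982, 0.191, -0.001], [0.191, 0.982, -0.0], [0.001, -0.0, -1.0]]
ft_force: [-0.7, -0.2, -2.5]
gripper_width: 0.0105
grasp_force: 58.9
```

send_rows(commands=[[0,0,0.05,0,-1],[0,0,0.05,0,-1],[0,0,0,0,-1]])

```text
clock: 6.85
eef_pos: [0.5366, 0.0415, 0.0582]
orientation: [[-0.982, 0.191, -0.0], [0.191, 0.982, -0.0], [0.0, -0.0, -1.0]]
ft_force: [0.1, -0.1, -2.4]
gripper_width: 0.0107
grasp_force: 58.9
```

send_rows(commands=[[0,0,0.05,0,-1],[0,0,0.04,0,-1],[0,0,0,0,-1]])

```text
clock: 7.1
eef_pos: [0.5367, 0.0415, 0.056]
orientation: [[-0.982, 0.191, 0.0], [0.191, 0.982, 0.0], [-0.0, 0.0, -1.0]]
ft_force: [-0.1, 0.4, -2.0]
gripper_width: 0.0106
grasp_force: 58.9
```

send_rows(commands=[[0,0,0.04,0,-1],[0,0,0,0,-1]])

```text
clock: 7.27
eef_pos: [0.5367, 0.0415, 0.0559]
orientation: [[-0.982, 0.191, 0.0], [0.191, 0.982, -0.0], [-0.0, 0.0, -1.0]]
ft_force: [-1.6, 0.2, 7.4]
gripper_width: 0.0103
grasp_force: 60.2
```

Contact at the expected height (+9 N). Releasing and lifting away.

send_rows(commands=[[0,0,0,0,0],[0,0,0,0,0],[0,0,0,0,0],[0,0,0,0,0],[0,0,-0.3,0,0]])

```text
clock: 7.68
eef_pos: [0.5357, 0.0415, 0.0617]
orientation: [[-0.982, 0.191, -0.002], [0.191, 0.982, -0.0], [0.002, -0.001, -1.0]]
ft_force: [-0.1, -0.5, 0.4]
gripper_width: 0.0429
grasp_force: 0.0
```

send_rows(commands=[[0,0,-0.7,0,0.2],[0,0,-1,0,0.2],[0,0,-1,0,0.2],[0,0,-1,0,0.2],[0,0,-1,0,0.2]])

```text
clock: 8.1
eef_pos: [0.5364, 0.0415, 0.1817]
orientation: [[-0.982, 0.191, 0.0], [0.191, 0.982, 0.0], [-0.0, 0.0, -1.0]]
ft_force: [-0.6, -0.0, 0.4]
gripper_width: 0.0512
grasp_force: 0.0
```

Run:
```python
from d import *
r=pickle.load(open("res.pkl","rb"));x,y,w=r["pin"]
u=np.array([-np.sin(w),np.cos(w)]);g=np.array([x,y])-.013*u
print("pin grip",g);delta(g[0],g[1],.18,w+np.pi/2)
```

```text
pin grip [ 0.63064996 -0.29470429]
clock 8.1 pos [0.5364 0.0415 0.1817] tool units [ -6.26 -12.48   0.07] turn 63.88 tilt [-0.  0. -1.]
```

Magnifier released. Turning the tool to the long pin's direction and going over its head.

send_rows(commands=[[0,0,0,7.1,0.4],[0,0,0,7.1,0.4],[0,0,0,7.1,0.4],[0,0,0,7.1,0.4],[0,0,0,7.1,0.4]])

```text
clock: 8.52
eef_pos: [0.5366, 0.0415, 0.1807]
orientation: [[-0.684, 0.729, 0.001], [0.729, 0.684, -0.0], [-0.0, 0.0, -1.0]]
ft_force: [-0.8, -0.1, 0.5]
gripper_width: 0.0601
grasp_force: 0.0
```

send_rows(commands=[[0,0,0,7.1,0.4],[0,0,0,7.1,0.4],[0,0,0,7.1,0.4],[0,0,0,6.7,0.4],[-0.5,0,0,0,0.4]])

```text
clock: 8.93
eef_pos: [0.5395, 0.0304, 0.1805]
orientation: [[-0.264, 0.964, -0.0], [0.964, 0.264, 0.0], [0.0, -0.0, -1.0]]
ft_force: [1.4, 0.6, -0.1]
gripper_width: 0.0597
grasp_force: 0.0
```

send_rows(commands=[[-1,0,0,0,0.4],[-1,0,0,0,0.4],[-1,0,0,0,0.4],[-1,0,0,0,0.4],[-1,0,0,0,0.4]])

```text
clock: 9.35
eef_pos: [0.5736, -0.0929, 0.1805]
orientation: [[-0.271, 0.963, 0.0], [0.963, 0.271, -0.0], [-0.0, 0.0, -1.0]]
ft_force: [0.0, 0.9, -0.2]
gripper_width: 0.0595
grasp_force: 0.0
```

send_rows(commands=[[-1,0,0,0,0.4],[-1,0,0,0,0.4],[-1,0,0,0,0.4],[-1,0,0,0,0.4],[-1,0,0,0,0.4]])

```text
clock: 9.77
eef_pos: [0.6068, -0.2136, 0.1804]
orientation: [[-0.271, 0.963, 0.0], [0.963, 0.271, -0.0], [-0.0, -0.0, -1.0]]
ft_force: [-0.5, 1.5, 0.2]
gripper_width: 0.0595
grasp_force: 0.0
```

send_rows(commands=[[-1,0,0,0,0.4],[-1,0,0,0,0.4],[-1,0,0.5,0,0.4],[-0.6,0,0.5,0,0.4],[0,0,0,0,0.4]])

```text
clock: 10.18
eef_pos: [0.6298, -0.3015, 0.1529]
orientation: [[-0.268, 0.963, -0.002], [0.963, 0.268, 0.0], [0.001, -0.002, -1.0]]
ft_force: [0.3, 0.6, 0.3]
gripper_width: 0.0597
grasp_force: 0.0
```

```bash
cat > run5.py <<'E'
from run3 import *
# current stand+magnifier seat check from clear views, and pin target
delta(.631,-.299,.016,.27+np.pi/2)
t=snap("top","top4");s=snap("side","side4")
print(np.round(bot.get_obs()["joints"],2))
MS=[p for p in STAND(-2.5)]
r=pickle.load(open("res.pkl","rb"));w=r["stand"][2]
# magnifier: yaw free
st=dict(top=r["stand"])
for lab,c,ro in(("top",t,(252,160,302,258)),("side",s,(222,140,310,225))):
    c0=load(lab+"0");ro0=(252,190,298,258) if lab=="top" else (222,165,292,225)
    S,f,_=fit(lambda p:T(STAND(-2.5)+[strap(1.82)],p[0],p[1],.003,w),0,r["stand"][:3],[c0],[ro0])
    p,f,_=fit(lambda p:T(STAND(-2.5)+[strap(1.82)],S[0],S[1],.003,w)+T(MAG,p[0],p[1],.063,p[2]),0,[S[0],S[1],w],[c],[ro])
    d=p[:2]-S[:2];print(lab,"stand",np.round(S[:2],4),"mag",np.round(p,4),"rel along",d@[np.cos(w),np.sin(w)],"across",d@[-np.sin(w),np.cos(w)],f)
a=cv2.resize(t["image"][150:270,245:325],(400,600),interpolation=cv2.INTER_CUBIC);b=cv2.resize(s["image"][130:230,220:320],(400,400),interpolation=cv2.INTER_CUBIC)
im=np.zeros((600,800,3),np.uint8);im[:,:400]=a;im[:400,400:]=b;
cv2.imwrite("pics/v4.png",im)
E
python3 run5.py
```

```text
clock 10.18 pos [ 0.6298 -0.3015  0.1529] tool units [0.08 0.08 5.47] turn 0.09 tilt [ 0.001 -0.002 -1.   ]
[-0.46  0.61  1.5   0.    1.03 -0.73]
top stand [0.4848 0.0523] mag [ 0.4851  0.0549 -0.2127] rel along -0.0001741358808742145 across 0.002688241811587128 730.0005204073159
side stand [0.4872 0.0568] mag [ 0.4864  0.0561 -0.1842] rel along -0.0006431751002394422 across -0.0009044590686567996 445.1845479553117
```

View pics/v4.png

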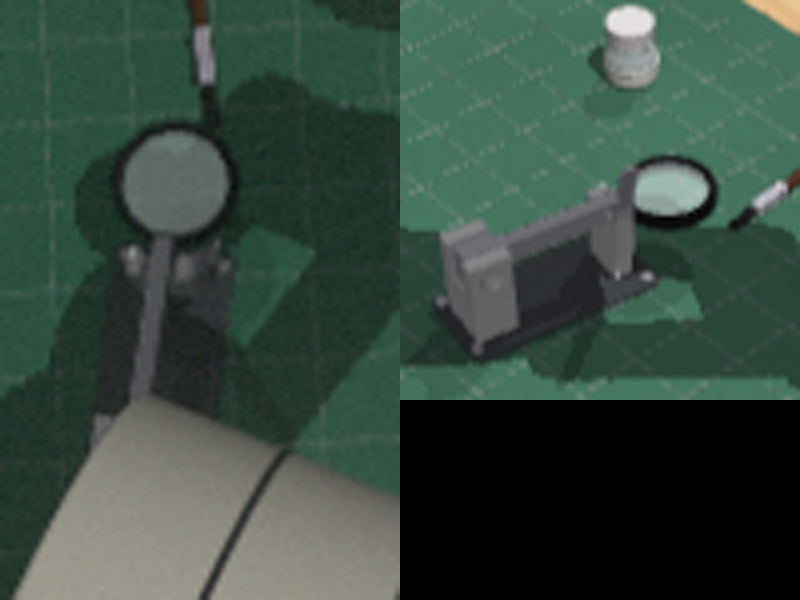

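Seated: the lug is in the fork, the bar is in the saddle, and the relative offset is under 1 mm along. Now gripping the long pin's head. From here I check numerically, as the picture quota is used.

send_rows(commands=[[0.08,0.08,1,0,0.4],[0,0,1,0,0.4],[0,0,1,0,0.4],[0,0,1,0,0.4],[0,0,0.8,0,0.4]])

```text
clock: 10.7
eef_pos: [0.632, -0.2944, 0.0345]
orientation: [[-0.27, 0.963, -0.0], [0.963, 0.27, 0.0], [0.0, -0.0, -1.0]]
ft_force: [0.5, 0.5, -0.5]
gripper_width: 0.06
grasp_force: 0.0
```

send_rows(commands=[[0,0,0.4,0,0.4],[0,0,0.25,0,0.4],[0,0,0,0,0.4]])

```text
clock: 10.95
eef_pos: [0.632, -0.295, 0.0185]
orientation: [[-0.269, 0.963, -0.001], [0.963, 0.269, 0.0], [0.001, -0.001, -1.0]]
ft_force: [0.6, -0.4, 0.0]
gripper_width: 0.0599
grasp_force: 0.0
```

send_rows(commands=[[0,0,0,0,-0.1],[0,0,0,0,-0.3],[0,0,0,0,-0.5],[0,0,0,0,-1],[0,0,0,0,-1]], grip_force=80)

```text
clock: 11.37
eef_pos: [0.6333, -0.2961, 0.0205]
orientation: [[-0.267, 0.964, 0.002], [0.964, 0.267, -0.001], [-0.001, 0.002, -1.0]]
ft_force: [0.2, 0.7, 5.8]
gripper_width: 0.0236
grasp_force: 77.4
```

send_rows(commands=[[0,0,0,0,-1],[0,0,0,0,-1],[0,0,0,0,-1]])

```text
clock: 11.62
eef_pos: [0.6333, -0.2961, 0.0205]
orientation: [[-0.267, 0.964, 0.002], [0.964, 0.267, -0.001], [-0.002, 0.002, -1.0]]
ft_force: [-0.1, 1.2, 7.0]
gripper_width: 0.0237
grasp_force: 77.4
```

Gripped. Lifting, turning to the stand's y direction, and going to the right of the fork.

send_rows(commands=[[0,0,-0.3,0,-1],[0,0,-0.7,0,-1],[0,0,-1,0,-1],[0,0,-1,0,-1],[0,0,-1,0,-1]])

```text
clock: 12.03
eef_pos: [0.6319, -0.2956, 0.12]
orientation: [[-0.268, 0.964, -0.001], [0.964, 0.268, 0.0], [0.0, -0.001, -1.0]]
ft_force: [0.3, -0.1, -0.8]
gripper_width: 0.0238
grasp_force: 77.7
```

send_rows(commands=[[0,0,-0.9,6.6,-1],[0,0,0,6.6,-1],[0,0,0,6.6,-1],[0,0,0,6.6,-1],[0,0,0,0,-1]])

```text
clock: 12.45
eef_pos: [0.6322, -0.2957, 0.142]
orientation: [[0.193, 0.981, 0.0], [0.981, -0.193, -0.0], [-0.0, 0.0, -1.0]]
ft_force: [0.1, 0.5, -1.2]
gripper_width: 0.0233
grasp_force: 77.8
```

send_rows(commands=[[0.5,-0.6,0,0,-1],[0.9,-0.9,0,0,-1],[0.9,-0.9,0,0,-1],[0.9,-0.9,0,0,-1],[0.9,-0.9,0,0,-1]])

```text
clock: 12.87
eef_pos: [0.5474, -0.1742, 0.1414]
orientation: [[0.185, 0.983, -0.0], [0.983, -0.185, 0.0], [0.0, -0.0, -1.0]]
ft_force: [0.6, 0.4, -0.5]
gripper_width: 0.0235
grasp_force: 77.8
```

send_rows(commands=[[0.9,-0.9,0,0,-1],[0.9,-0.9,0,0,-1],[0.9,-0.9,0,0,-1],[0.5,-0.9,0,0,-1],[0.5,-0.6,0,0,-1]])

```text
clock: 13.28
eef_pos: [0.4605, -0.0632, 0.1413]
orientation: [[0.184, 0.983, -0.002], [0.983, -0.184, 0.0], [-0.0, -0.002, -1.0]]
ft_force: [0.3, -0.6, -1.0]
gripper_width: 0.0235
grasp_force: 77.8
```

Run:
```python
from d import *
w=-.191
delta(.4633,-.0639,.0495,w+np.pi/2)
o=bot.get_obs();print(o["grasp_force"],o["gripper_width"])
t=snap("top","top5");s=snap("side","side5")
c=np.array(o["eef_pos"]);u=np.array([.19,.982,0])
for lab,cam in(("t",t),("s",s)): print(lab,proj(cam,[c+[0,0,.0135],c+[0,0,.0135]+u*.083]))
```

```text
clock 13.28 pos [ 0.4605 -0.0632  0.1413] tool units [-0.01  0.12  3.67] turn 0.33 tilt [-0.    -0.002 -1.   ]
77.83387184143066 0.023512054250475554
t [[313.39052281 242.13877792]
 [280.83436082 238.22928567]]
s [[256.67276069 196.79008733]
 [241.36708173 178.04952343]]
```

send_rows(commands=[[-0.3,0.1,0.7,0.3,-1],[0,0,0.9,0,-1],[0,0,0.9,0,-1],[0,0,0.9,0,-1],[0,0,0.25,0,-1]])

```text
clock: 13.8
eef_pos: [0.4632, -0.0727, 0.0478]
orientation: [[0.192, 0.981, -0.003], [0.981, -0.192, 0.0], [-0.0, -0.003, -1.0]]
ft_force: [-0.3, 0.5, -0.7]
gripper_width: 0.0237
grasp_force: 77.8
```

send_rows(commands=[[0,0,0,0,-1],[0,0,0,0,-1]])

```text
clock: 13.97
eef_pos: [0.4645, -0.0727, 0.0504]
orientation: [[0.193, 0.981, 0.0], [0.981, -0.193, -0.0], [-0.0, 0.0, -1.0]]
ft_force: [-0.2, 0.3, -0.8]
gripper_width: 0.0233
grasp_force: 77.8
```

```bash
cat > run6.py <<'E'
from d import *
from fit import *
tag="6"
o=bot.get_obs();c=np.array(o["eef_pos"]);R=np.array(o["orientation"]);yaw=np.arctan2(R[1,0],R[0,0])-np.pi/2
print("tcp",np.round(c,4),"yaw",yaw)
t=snap("top","top"+tag);s=snap("side","side"+tag)
u=R[:2,0]
for lab,cam in(("t",t),("s",s)):
    k=[-.026,-.015,.0,.03,.068]
    print(lab,np.round(proj(cam,[[*(c[:2]+u*(.015+a)),c[2]+.0135] for a in k]),1).tolist())
    q=proj(cam,[[*(c[:2]+u*.05),c[2]+.0135]])[0].astype(int)
    im=cam["image"][q[1]-16:q[1]+16,q[0]-24:q[0]+24];print(q)
    g=graymask(cam,(q[0]-22,q[1]-13,q[0]+22,q[1]+13))
    v=cam["image"][q[1]-13:q[1]+13,q[0]-22:q[0]+22].max(2)
    for a,b in zip(g,v): print("".join("." if x<.4 else "%x"%min(15,y//16) for x,y in zip(a,b)))
E
python3 run6.py
```

```text
tcp [ 0.4645 -0.0727  0.0504] yaw -0.19440216936549848
t [[321.7, 244.4], [317.7, 243.9], [312.2, 243.3], [301.3, 241.9], [287.5, 240.2]]
[299 241]
343347775377774444789aaaaaaaaaa9aaaaa9aaaaaa
4433477645777654548889aa99aaaaa9aaaaaaaaaaaa
3443677636777554448899a9999aaaaaa99aaa9aaaaa
443377653777744445889999999999999a999a9aaaaa
443477745777655435888999999999999999999aa999
33367763677754543588899999999999999999999999
44377753777744543688889999999999999999999999
56577745777654553688888999999999999999999999
66677636777544443688888899889899999999999997
65777637777545453688788888888898988998999865
65777457777666676777777777777888888888887655
66777367776677777777666666666666677778765555
68886378885687877777666666555555555666665655
58886488885687777777666666566666666666555566
68884688885777777777666666565555666776666666
79983788876777777776655444444444444555677777
89973889855777777554333334444444343344455677
99974999956777764333344555555555555544333456
99964999946777543344455555555555555555544444
99945999955654344555555555555555555555555555
99947999744444445555555555555555555555555555
9993799
[... 780 characters left out ...]
1111111112233311112222222
22233444322344455552111111222345411112212211
22223432222245556553111111222344321111112222
2222253222122455654311111122234..3111122223.
.2222342222222235322111111222...3211122223..
..222233222222212221111112122..43111112225..
..222223432222212222111112212.44.011111237..
.333222353222222222221111111364..10113424.7.
.33.2224542222222222222111137978310125623...
.....22554222222222222211224ab8a610115733...
......2343222222222122212223ac76851115733...
.......2222222222222222122237b96684115733...
3......2222....222222121222547a9678414743...
3.......3.......222221111247469b979754743...
..3.............4222.1111267586aa9988675....
..3.............44...1111267598998888876..7.
```

The arm was pulled about 1 mm when gripping the notched pin, which calibrates x: bore x ≈ 0.487. The pin is nearly in line. Approaching with small force-checked steps.

send_rows(commands=[[0.3,-0.04,0.03,0,-1],[0.3,0,0,0,-1],[0.15,0,0,0,-1],[0.1,0,0,0,-1],[0,0,0,0,-1]])

```text
clock: 14.48
eef_pos: [0.4673, -0.0506, 0.0496]
orientation: [[0.193, 0.981, 0.001], [0.981, -0.193, -0.0], [0.0, 0.001, -1.0]]
ft_force: [0.4, -0.0, -0.9]
gripper_width: 0.024
grasp_force: 77.8
```

send_rows(commands=[[0.1,0,0,0,-1],[0.1,0,0,0,-1],[0,0,0,0,-1]])

```text
clock: 14.73
eef_pos: [0.4681, -0.0461, 0.0493]
orientation: [[0.194, 0.981, 0.0], [0.981, -0.194, 0.0], [0.0, 0.0, -1.0]]
ft_force: [-0.3, -0.1, -0.4]
gripper_width: 0.0234
grasp_force: 77.8
```

send_rows(commands=[[0.1,0,0,0,-1],[0.1,0,0,0,-1],[0,0,0,0,-1]])

```text
clock: 14.98
eef_pos: [0.4691, -0.0412, 0.0493]
orientation: [[0.194, 0.981, 0.0], [0.981, -0.194, 0.0], [0.0, 0.0, -1.0]]
ft_force: [-1.4, 0.3, -0.8]
gripper_width: 0.0238
grasp_force: 77.8
```

The tip should now be about 9 mm into the near prong, with only small forces. Continuing in small steps.

send_rows(commands=[[0.1,0,0,0,-1],[0.1,0,0,0,-1],[0,0,0,0,-1]])

```text
clock: 15.23
eef_pos: [0.4702, -0.0363, 0.0494]
orientation: [[0.194, 0.981, 0.0], [0.981, -0.194, 0.0], [0.0, 0.0, -1.0]]
ft_force: [-0.9, 0.2, 0.1]
gripper_width: 0.0234
grasp_force: 77.9
```

send_rows(commands=[[0.1,0,0,0,-1],[0.1,0,0,0,-1],[0,0,0,0,-1]])

```text
clock: 15.48
eef_pos: [0.4711, -0.0314, 0.0494]
orientation: [[0.194, 0.981, 0.0], [0.981, -0.194, 0.0], [0.0, 0.0, -1.0]]
ft_force: [0.3, 0.3, -0.3]
gripper_width: 0.0233
grasp_force: 77.9
```

send_rows(commands=[[0.1,0,0,0,-1],[0.1,0,0,0,-1],[0.1,0,0,0,-1],[0,0,0,0,-1]])

```text
clock: 15.82
eef_pos: [0.4727, -0.024, 0.0494]
orientation: [[0.194, 0.981, 0.001], [0.981, -0.194, 0.0], [0.0, 0.0, -1.0]]
ft_force: [0.6, 0.5, 0.4]
gripper_width: 0.0238
grasp_force: 77.9
```

send_rows(commands=[[0.1,0,0,0,-1],[0.1,0,0,0,-1],[0.1,0,0,0,-1],[0,0,0,0,-1]])

```text
clock: 16.15
eef_pos: [0.4744, -0.0166, 0.0495]
orientation: [[0.194, 0.981, 0.001], [0.981, -0.194, 0.0], [0.0, 0.001, -1.0]]
ft_force: [1.9, 1.2, 0.3]
gripper_width: 0.0236
grasp_force: 77.9
```

send_rows(commands=[[0.1,0.02,0,0,-1],[0.1,0,0,0,-1],[0.1,0,0,0,-1],[0,0,0,0,-1]])

```text
clock: 16.48
eef_pos: [0.4758, -0.0093, 0.0493]
orientation: [[0.194, 0.981, -0.0], [0.981, -0.194, 0.0], [0.0, -0.0, -1.0]]
ft_force: [0.5, 1.1, 2.0]
gripper_width: 0.0237
grasp_force: 78.0
```

send_rows(commands=[[0.1,0,0,0,-1],[0.1,0,0,0,-1],[0.1,0,0,0,-1],[0,0,0,0,-1]])

```text
clock: 16.82
eef_pos: [0.4771, -0.0019, 0.0493]
orientation: [[0.194, 0.981, -0.001], [0.981, -0.194, 0.0], [0.0, -0.001, -1.0]]
ft_force: [0.8, 0.2, 2.8]
gripper_width: 0.0237
grasp_force: 78.1
```

send_rows(commands=[[0.1,0,-0.02,0,-1],[0.1,0,0,0,-1],[0.1,0,0,0,-1],[0.1,0,0,0,-1],[0,0,0,0,-1]])

```text
clock: 17.23
eef_pos: [0.4788, 0.008, 0.0497]
orientation: [[0.194, 0.981, -0.001], [0.981, -0.194, 0.0], [0.0, -0.001, -1.0]]
ft_force: [-1.5, 0.6, 3.1]
gripper_width: 0.0236
grasp_force: 78.1
```

send_rows(commands=[[0.1,0,0,0,-1],[0.1,0,0,0,-1],[0,0,0,0,-1]])

```text
clock: 17.48
eef_pos: [0.4796, 0.0127, 0.0497]
orientation: [[0.194, 0.981, -0.001], [0.981, -0.194, 0.0], [-0.0, -0.001, -1.0]]
ft_force: [-3.8, 0.4, 4.2]
gripper_width: 0.0238
grasp_force: 78.3
```

send_rows(commands=[[0.06,-0.02,-0.03,0,-1],[0.06,0,0,0,-1],[0,0,0,0,-1]])

```text
clock: 17.73
eef_pos: [0.4804, 0.0152, 0.0506]
orientation: [[0.194, 0.981, 0.0], [0.981, -0.194, -0.001], [-0.001, 0.0, -1.0]]
ft_force: [-1.2, -4.1, 1.4]
gripper_width: 0.0238
grasp_force: 78.0
```

send_rows(commands=[[0.05,0,0,0,-1],[0.05,0,0,0,-1],[0,0,0,0,-1]])

```text
clock: 17.98
eef_pos: [0.4804, 0.0155, 0.0506]
orientation: [[0.193, 0.981, -0.001], [0.981, -0.193, -0.003], [-0.003, -0.0, -1.0]]
ft_force: [-3.8, -23.3, 3.6]
gripper_width: 0.0234
grasp_force: 78.0
```

send_rows(commands=[[0.05,0,0,0,-1],[0.05,0,0,0,-1],[0,0,0,0,-1]])

```text
clock: 18.23
eef_pos: [0.4803, 0.0157, 0.0506]
orientation: [[0.192, 0.981, -0.002], [0.981, -0.192, -0.006], [-0.006, -0.001, -1.0]]
ft_force: [-3.6, -41.9, 6.3]
gripper_width: 0.0235
grasp_force: 77.9
```

The stop is at 41 N, where the head is expected to be home. Relaxing the push, releasing and lifting off.

send_rows(commands=[[-0.1,0,0,0,-1],[-0.04,0,0,0,-1],[0,0,0,0,-0.2],[0,0,0,0,0],[0,0,0,0,0]])

```text
clock: 18.65
eef_pos: [0.4811, 0.0171, 0.0507]
orientation: [[0.194, 0.981, 0.001], [0.981, -0.194, 0.0], [0.0, 0.001, -1.0]]
ft_force: [0.1, 0.8, -0.5]
gripper_width: 0.0425
grasp_force: 0.0
```

send_rows(commands=[[0,0,0,0,0.2],[0,0,0,0,0.2],[0,0,-0.3,0,0.2],[0,0,-1,0,0.2],[0,0,-1,0,0.2]])

```text
clock: 19.07
eef_pos: [0.4796, 0.017, 0.1083]
orientation: [[0.194, 0.981, -0.003], [0.981, -0.194, -0.0], [-0.001, -0.003, -1.0]]
ft_force: [1.4, -0.1, 0.3]
gripper_width: 0.0512
grasp_force: 0.0
```

send_rows(commands=[[0,0,-1,0,0],[-1,0,-1,0,-1],[-1,0,-1,0,-1],[-1,0,0,0,-1],[-1,0,0,0,-1]])

```text
clock: 19.48
eef_pos: [0.4621, -0.0822, 0.1855]
orientation: [[0.193, 0.981, 0.005], [0.981, -0.193, -0.001], [-0.0, 0.005, -1.0]]
ft_force: [-0.1, -0.2, -0.3]
gripper_width: 0.0
grasp_force: 0.0
```

send_rows(commands=[[-1,0,0,0,-1],[-1,0,0,0,-1],[-1,0,0,0,-1],[0,0,0,0,-1]])

```text
clock: 19.82
eef_pos: [0.4463, -0.1577, 0.1838]
orientation: [[0.196, 0.981, 0.001], [0.981, -0.196, -0.001], [-0.001, 0.001, -1.0]]
ft_force: [-0.1, 0.8, 0.4]
gripper_width: 0.0002
grasp_force: 0.0
```

```bash
cat > run7.py <<'E'
from d import *
from fit import *
import fit as F
t=snap("top","top7");s=snap("side","side7")
r=pickle.load(open("res.pkl","rb"));w=r["stand"][2]
print(bot.get_obs()["eef_pos"],bot.get_obs()["clock"])
for lab,c,ro in(("top",t,(255,160,302,262)),("side",s,(222,140,310,225))):
    S=np.array([.4848,.0523]) if lab=="top" else np.array([.4872,.0568])
    u=np.array([-np.sin(w),np.cos(w)])
    base=T(STAND(-2.5)+[strap(1.82)],*S,.003,w)
    d=F.graymask(c,ro)
    best=[]
    for m in np.arange(-.004,.0041,.001):
        for h in np.arange(0,.03,.001):
            o=S-u*(.0225+h)
            pr=base+T(MAG,*(S+u*0+np.array([np.cos(w),np.sin(w)])*m),.063,w)+T(PIN,*o,.063,w)
            best.append((((cv2.GaussianBlur(render(c,pr,ro),(0,0),.7)-d)**2).sum(),m,h))
    best.sort();print(lab,[tuple(np.round(b,4)) for b in best[:4]])
E
python3 run7.py
```

```text
[ 0.44645911 -0.15535357  0.18351612] 19.9167
top [(np.float64(190.0902), np.float64(0.0), np.float64(0.002)), (np.float64(190.1705), np.float64(0.0), np.float64(0.001)), (np.float64(190.5764), np.float64(-0.001), np.float64(0.002)), (np.float64(190.6567), np.float64(-0.001), np.float64(0.001))]
side [(np.float64(1554.1784), np.float64(0.002), np.float64(0.001)), (np.float64(1554.181), np.float64(0.002), np.float64(0.0)), (np.float64(1554.2572), np.float64(0.002), np.float64(0.002)), (np.float64(1554.5117), np.float64(0.002), np.float64(0.003))]
```

Fits confirm the pin is home (gap about 1 mm) and the magnifier is in place. Now the strap: with fingers shut, approach from its outer side.

send_rows(commands=[[0.6,0.8,0,0,-1],[0.9,0.9,0,0,-1],[1,0.9,0,0,-1],[1,0.9,0,0,-1],[1,0.6,0,0,-1]])

```text
clock: 20.33
eef_pos: [0.5711, -0.0621, 0.1835]
orientation: [[0.193, 0.981, 0.001], [0.981, -0.193, 0.0], [0.0, 0.001, -1.0]]
ft_force: [0.7, -1.4, -0.2]
gripper_width: 0.0002
grasp_force: 0.0
```

send_rows(commands=[[0.9,0.1,0.5,0,-1],[0,0,0.9,0,-1],[0,0,0.9,0,-1],[0,0,0.8,0,-1],[0,0,0,0,-1]])

```text
clock: 20.75
eef_pos: [0.573, -0.0408, 0.1021]
orientation: [[0.192, 0.981, -0.007], [0.981, -0.192, 0.001], [-0.001, -0.007, -1.0]]
ft_force: [-1.3, 0.1, -0.1]
gripper_width: 0.0002
grasp_force: 0.0
```

```bash
cat > st.py <<'E'
from d import *
o=bot.get_obs();c=np.array(o["eef_pos"]);w=-.191;d=c[:2]-[.4873,.051]
print("stand frame tcp mm",1e3*np.array([d@[np.cos(w),np.sin(w)],d@[-np.sin(w),np.cos(w)],c[2]-.003]),o["clock"])
E
python3 st.py
```

```text
stand frame tcp mm [101.57917303 -73.90700616  99.10619062] 20.75
```

Now I push across (+y) by 75 mm, then down.

send_rows(commands=[[0.4,0.1,0,0,-1],[0.4,0,0,0,-1],[0.4,0,0,0,-1],[0.4,0,0,0,-1],[0.4,0,0,0,-1]])

```text
clock: 21.17
eef_pos: [0.5889, 0.007, 0.1068]
orientation: [[0.193, 0.981, 0.002], [0.981, -0.193, -0.0], [0.0, 0.002, -1.0]]
ft_force: [0.5, -1.4, -0.5]
gripper_width: 0.0
grasp_force: 0.6
```

send_rows(commands=[[0.4,0,0,0,-1],[0.4,0,0,0,-1],[0.2,0,0,0,-1],[0,0,0,0,-1]])

```text
clock: 21.5
eef_pos: [0.5931, 0.0317, 0.1057]
orientation: [[0.193, 0.981, 0.0], [0.981, -0.193, 0.0], [0.0, 0.0, -1.0]]
ft_force: [-0.5, -0.0, 1.0]
gripper_width: 0.0002
grasp_force: 0.0
```

send_rows(commands=[[0,0,0.2,0,-1],[0,0,0.2,0,-1],[0,0,0.2,0,-1],[0,0,0.15,0,-1],[0,0,0,0,-1]])

```text
clock: 21.92
eef_pos: [0.5921, 0.0299, 0.0856]
orientation: [[0.195, 0.981, -0.002], [0.981, -0.195, -0.0], [-0.0, -0.002, -1.0]]
ft_force: [0.3, 0.4, 0.2]
gripper_width: -0.0002
grasp_force: 0.0
```

send_rows(commands=[[0,0,0.1,0,-1],[0,0,0.1,0,-1],[0,0,0,0,-1]])

```text
clock: 22.17
eef_pos: [0.5926, 0.0302, 0.0814]
orientation: [[0.194, 0.981, -0.0], [0.981, -0.194, -0.0], [-0.0, -0.0, -1.0]]
ft_force: [-0.7, 0.5, -0.1]
gripper_width: 0.0
grasp_force: 0.0
```

send_rows(commands=[[0,0,0.06,0,-1],[0,0,0.06,0,-1],[0,0,0,0,-1]])

```text
clock: 22.42
eef_pos: [0.5928, 0.0304, 0.0787]
orientation: [[0.194, 0.981, 0.0], [0.981, -0.194, 0.0], [0.0, 0.0, -1.0]]
ft_force: [0.4, 0.1, 0.1]
gripper_width: 0.0002
grasp_force: 0.0
```

send_rows(commands=[[0,0,0.05,0,-1],[0,0,0.05,0,-1],[0,0,0,0,-1]])

```text
clock: 22.67
eef_pos: [0.593, 0.0304, 0.077]
orientation: [[0.194, 0.981, 0.0], [0.981, -0.194, 0.0], [0.0, 0.0, -1.0]]
ft_force: [-1.8, 0.4, 6.1]
gripper_width: 0.0001
grasp_force: 3.1
```

Contact at 77 mm is exactly the closed strap's top. One more light press, then lift and verify.

send_rows(commands=[[0,0,0.03,0,-1],[0,0,0,0,-1],[0,0,-0.3,0,-1],[0,0,-1,0,-1],[0,0,-1,0,-1]])

```text
clock: 23.08
eef_pos: [0.5917, 0.0303, 0.1327]
orientation: [[0.194, 0.981, -0.003], [0.981, -0.194, -0.0], [-0.001, -0.003, -1.0]]
ft_force: [0.2, 0.3, -0.4]
gripper_width: -0.0001
grasp_force: 0.0
```

send_rows(commands=[[-0.6,0,-1,0,-1],[-1,0,-1,0,-1],[-1,0,0,0,-1],[-1,0,0,0,-1],[-1,0,0,0,-1]])

```text
clock: 23.5
eef_pos: [0.5705, -0.0835, 0.184]
orientation: [[0.193, 0.981, 0.002], [0.981, -0.193, -0.0], [-0.0, 0.002, -1.0]]
ft_force: [-0.1, -0.8, -0.2]
gripper_width: 0.0001
grasp_force: 0.0
```

send_rows(commands=[[-1,-0.5,0,0,-1],[-1,-1,0,0,-1],[-1,-1,0,0,-1],[-1,-1,0,0,-1],[0,0,0,0,-1]])

```text
clock: 23.92
eef_pos: [0.4599, -0.1652, 0.1825]
orientation: [[0.196, 0.981, -0.004], [0.981, -0.196, 0.0], [-0.0, -0.004, -1.0]]
ft_force: [-0.1, -0.2, 0.3]
gripper_width: -0.0002
grasp_force: 0.0
```

```bash
cat > run8.py <<'E'
from d import *
from fit import *
import fit as F
t=snap("top","top8");s=snap("side","side8")
o=bot.get_obs();print(o["eef_pos"],o["clock"],o["qvel"].max())
r=pickle.load(open("res.pkl","rb"));w=r["stand"][2];ux=np.array([np.cos(w),np.sin(w)]);uy=np.array([-np.sin(w),np.cos(w)])
for lab,c,ro,S in(("top",t,(255,160,302,262),np.array([.4848,.0523])),("side",s,(222,140,310,225),np.array([.4872,.0568]))):
    d=F.graymask(c,ro)
    def cost(p):
        m,h,a=p[0],p[1],p[2]
        pr=T(STAND(-2.5)+[strap(a)],*S,.003,w)+T(MAG,*(S+ux*m),.063,w)+T(PIN,*(S-uy*(.0225+h)),.063,w)
        return ((cv2.GaussianBlur(render(c,pr,ro),(0,0),.7)-d)**2).sum()
    L=sorted((cost((m,h,a)),m,h,a) for m in(-.002,0,.002) for h in np.arange(0,.021,.002) for a in(0,.1,.2,.4,.8,1.2,1.8))
    print(lab,np.round(L[:5],4).tolist())
    c0=load(lab+"0");im=cv2.absdiff(c["image"],c0["image"]).max(2)
    for n,b in(("jar",(205,140,235,168)),("bottle",(318,122,348,158)),("short",(360,230,388,258))) if lab=="top" else (("jar",(268,128,290,155)),("bottle",(343,160,370,206)),("short",(286,255,318,285))):
        x0,y0,x1,y1=b;print(n,"diff mean",im[y0:y1,x0:x1].mean().round(1))
E
python3 run8.py
```

```text
[ 0.46449897 -0.16434984  0.18339215] 24.0167 0.03209166985739582
top [[183.3775, 0.0, 0.002, 0.1], [183.4062, 0.0, 0.002, 0.0], [184.0925, 0.0, 0.002, 0.2], [184.9891, 0.0, 0.0, 0.1], [185.0178, 0.0, 0.0, 0.0]]
jar diff mean 3.4
bottle diff mean 3.4
short diff mean 38.8
side [[1600.0699, 0.002, 0.0, 0.8], [1600.2307, 0.002, 0.002, 0.8], [1600.8142, 0.002, 0.004, 0.8], [1601.6173, 0.002, 0.006, 0.8], [1602.3176, 0.002, 0.008, 0.8]]
jar diff mean 52.3
bottle diff mean 7.7
short diff mean 7.0
```

The strap stop height matches closed. The arm blocks the side view, so I'll move it to the left side for a final check.

send_rows(commands=[[0.5,-0.5,-0.5,0,-1],[1,-0.5,-0.5,0,-1],[1,-0.5,0,0,-1],[1,-0.5,0,0,-1],[1,-0.5,0,0,-1]])

```text
clock: 24.43
eef_pos: [0.4266, -0.0395, 0.2087]
orientation: [[0.194, 0.981, 0.002], [0.981, -0.194, -0.0], [0.0, 0.002, -1.0]]
ft_force: [1.2, 0.5, 0.2]
gripper_width: 0.0002
grasp_force: 0.0
```

send_rows(commands=[[1,-0.5,0,0,-1],[1,-0.5,0,0,-1],[1,-0.5,0,0,-1],[1,-0.5,0,0,-1],[1,-0.5,0,0,-1]])

```text
clock: 24.85
eef_pos: [0.3891, 0.0958, 0.2085]
orientation: [[0.193, 0.981, 0.001], [0.981, -0.193, 0.0], [0.001, 0.001, -1.0]]
ft_force: [0.9, -0.6, -0.1]
gripper_width: -0.0
grasp_force: 0.0
```

send_rows(commands=[[1,-0.5,0,0,-1],[1,-0.5,0,0,-1],[1,-0.5,0,0,-1],[1,-0.5,0,0,-1],[1,-0.5,0,0,-1]])

```text
clock: 25.27
eef_pos: [0.3516, 0.231, 0.2085]
orientation: [[0.193, 0.981, 0.001], [0.981, -0.193, 0.001], [0.001, 0.001, -1.0]]
ft_force: [0.6, -0.5, 0.0]
gripper_width: -0.0002
grasp_force: 0.0
```

send_rows(commands=[[1,0,0,0,-1],[1,0,0,0,-1],[1,0,0,0,-1],[0,0,0,0,-1],[0,0,0,0,-1]])

```text
clock: 25.68
eef_pos: [0.3663, 0.3039, 0.2081]
orientation: [[0.191, 0.982, 0.0], [0.982, -0.191, 0.0], [0.0, 0.0, -1.0]]
ft_force: [-0.5, -1.5, 0.6]
gripper_width: 0.0
grasp_force: 0.0
```

```bash
python3 run8.py
```

```text
[0.36570264 0.30193199 0.20782764] 25.7833 0.015153271369768065
top [[142.8521, 0.0, 0.0, 0.0], [142.866, 0.0, 0.0, 0.1], [142.9147, 0.0, 0.002, 0.0], [142.9285, 0.0, 0.002, 0.1], [143.7858, 0.0, 0.0, 0.2]]
jar diff mean 3.7
bottle diff mean 3.6
short diff mean 3.8
side [[440.4312, 0.0, 0.0, 0.0], [440.8261, 0.0, 0.002, 0.0], [441.6314, 0.0, 0.004, 0.0], [442.5823, 0.0, 0.006, 0.0], [442.8325, -0.002, 0.0, 0.0]]
jar diff mean 2.7
bottle diff mean 3.0
short diff mean 3.2
```

Both clear views fit a strap angle of about 0, the pin head home (0–2 mm gap) and the magnifier in place. The jar, bottle and short pin show no change. Handing in.

```bash
python3 -c "
from station import bot
print(bot.job_done())"
```

```text
the job is handed in; nothing more can be done
None
```

The magnifier is seated in the fork and saddle, the long pin is through fork and lug with its head home, the strap is folded down over the bar, and the job is handed in; the hand-in returned no verdict, but the final views showed all three in place and the short pin, bottle and jar unmoved (the brush was not compared).

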